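# Clamp the specimen plate in its fixture

### The arm

A 7-joint arm with a two-finger parallel gripper is mounted at the origin on the work surface. World frame = base frame: x ahead of the robot, y to its left, z up, the work surface at z = 0. Lengths are in mm, angles in rad, forces in N, time in s.
With the tool pointing down it reaches from about 375 to 925 mm from the base axis. Payload 3.1 kg.
Tool frame: the origin (TCP) lies on the mounting face of the last link; the fingertips stand 173 mm ahead of it and the grasp point (between the pads) lies 155 mm ahead of it; z points along the fingers, y is the direction in which the jaws open and shut (so a half turn about z gives the same grasp; the last joint's range is limited). The gripper opens to 85 mm and grips with 20 to 120 N. Pads are 22 mm wide; open, the fingers measure 114 mm over their backs; the gripper's body (76 mm by 85 mm) begins 54 mm behind the grasp point. The pads swing forward as they close: fully open they stand 13 mm farther back than shut.
Start: joints at [-0.098, 0.383, 0.044, 1.598, -0.018, 1.161, -0.05], TCP at [650.005, 0.018, 404.669] pointing down, gripper open.
Joint ranges: [-2.61, 2.61], [-0.41, 2.15], [-1.48, 1.57], [0, 2.5], [-1.57, 4.71], [0.05, 1.97], [-2.85, 2.85]. Speed limits (rad/s): [2.79, 2.79, 3.14, 3.14, 3.14, 3.14, 3.14].

### API

Orientations are given as [roll, pitch, yaw] about the fixed x, y, z axes, in that order (R = Rz(yaw) Ry(pitch) Rx(roll)).
In Python, from bench import r gives the robot as it stands.
- The arm moves only by the tool arm_command, never from a script. Its argument "series" is a list of rows, each a list of 4 numbers: the shift along the tool's x, y, z in mm, then the turn about the tool's z in degrees. In form: [[x, y, z, yaw], ...]. A call has exactly 8 rows; each row is the pose to reach, as a shift and turn from the pose commanded when the call began, along the tool's axes at that moment; what a row does not reach only later rows make up. A row lasts 1/10 s, in which the tool goes at most 50 mm and 8.59 degrees, less where a joint would pass 70% of its speed; a pose out of reach is approached as far as the arm can. A call with a gripper value outside its range is refused whole. "claw" is the opening, from 0 (shut) to 1 (fully open), set as the call begins (left out, the last holds). The fingers move at their own pace and stop on an object; the grip force is fixed at half the most. Time passes only in rows, so rows that repeat a pose let the fingers close, or fill a call up. It gives the time, the measured TCP pose, the force and the opening at its end, in the units of the state.
- r.state(): the state, without advancing time (a new reading comes with each control period).
- r.camera(name): name is "scene" or "side" or "wrist"; returns (picture, depth): 400x640x3 uint8, red, green, blue; 400x640 float32, mm along the optical axis (not along the pixel's ray), 0 where there is no reading.
- r.camera_params(name): a dict with "mtx" (3x3 intrinsics, pixels), "world_to_cam" (4x4, takes a point from world to camera coordinates). Camera axes: x right, y down, z forward; pixel columns grow to the right and rows downward; lengths in mm; the calibration is good to about 2 mm. A picture is of the moment at which its call begins: read the wrist's pose just before it. camera_params takes no time and is no camera call; for the wrist camera it gives the pose at the moment of the call.
- r.hand_in(): hands the job in, once; it reports no verdict.
The state is a dict: "time": time; "q": joint angles; "dq": joint speeds; "effort": joint torques, N m; "eef_pos": TCP position; "tcp_rot": TCP orientation; "ft_force": force on the tool from outside, world axes, zero at the start; "moment": the same for the moment, N m; "gripper_width": opening from 0.0 (shut) to 1.0 (fully open).
Only numpy, scipy, OpenCV 4.12 (cv2) and the standard library are available. Lean on these libraries where they do the work, as an engineer would, in place of code of your own. Each camera call takes 0.05 s, during which the arm holds its last target.

### The job

With the fingertips, push the loose aluminium specimen plate along its fixture until it sits fully home against the end stop, then push the red clamp lever over its dead point, towards the end away from the plate, so that it snaps into lock with the rubber foot down on the plate. Do not lift or tip the plate, close the clamp only when the plate is home, and leave everything else on the bench where it is.

Things in the scene. Friction and masses are not known exactly. Their poses are not given: they have to be found in the camera images.
- fixture: Fixed grey base 270 x 120 x 12 mm, screwed to the bench. Origin on the bench surface under it; it spans x -155..+115, y +-60 mm. +x is the way the plate slides home and the lever is pushed, z up. Two aluminium side guides, 10 mm high on the base, run x -58..+30 mm, inner faces at y +-42 mm, 2 mm beside the plate each side. A toggle clamp stands at the +x end.
- stop_face (a point): Middle of the end stop's face, 30 mm along +x from the fixture's origin and 19 mm above the bench. The stop is an aluminium cross bar, 94 mm wide and 15 mm thick, its top 26 mm above the bench; the plate's +x edge must come to rest against it.
- lever_pivot (a point): Pivot of the clamp lever, at fixture x 80 mm, z 75 mm, between two steel cheeks (fixture x 48..104, y +-21 mm, tops 92 mm above the bench). While open, the clamp's steel arm with its rubber foot is raised 34 degrees over the plate: it reaches back to fixture x = 3 mm and no higher than 95 mm above the bench.
- clamp_arm: The clamp's steel arm, 14 mm wide, worked by the lever. Origin at its pivot, fixture x 60 mm, 50 mm above the bench; it points along its own -x, with a rubber foot 16 mm across at x -52 mm whose sole is 22 mm below the arm's middle line. Raised 34 degrees while open, level when locked; the sole then presses on the bare metal of the home plate.
- plate: Loose aluminium plate 90 (x) x 80 (y) x 16 mm, about 0.3 kg; green mat and two steel thumb knobs (18 mm across, tops 36 mm above its underside, at x -28, y +-24 mm). Origin: centre of its underside, 12 mm above the bench. Axes as the fixture's. Its free -x edge (x -45 mm) is pushed. Starts 20 to 40 mm short of the stop; home is fixture x = -15 mm. Slides with 1 to 3 N.
- clamp_lever (a joint): Lever angle, rad. 0 = open, on its stop, leaning 30 degrees from upright towards the plate; grows as it swings towards fixture +x. A spring holds it open up to the dead point near 0.65 (7 degrees past upright), then snaps it on by itself to about 1.7 = locked, leaning 67 degrees to +x, foot pressed on the plate. Pushing it over takes 4 to 8 N at the red grip.
- lever_grip (a point): Point in the red grip on the lever's middle line, 85 mm from the pivot. The grip is a bar 24 mm wide (fixture y) and 18 mm thick, from 45 to 120 mm from the pivot; while open its top end is about 185 mm above the bench, near fixture x = 20 mm.
- amber_jar: Small amber jar with lid, 42 mm across, 55 mm high, beside the fixture; leave alone. Origin at its underside.
- thumb_post: Steel thumb post, 32 mm across the foot, 50 mm high, beside the fixture; leave alone. Origin at its underside.
- screwdriver: Screwdriver, 160 mm long, blue handle, lying on the bench; leave alone. Origin at its underside.
- beaker: Clear beaker, 64 mm across, 80 mm high; leave alone. Origin at its underside.
- squeeze_bottle: White bottle with blue cap, 56 mm across, 140 mm high; leave alone. Origin at its underside.
- collar: Aluminium collar, 48 mm across, 18 mm high; leave alone. Origin at its underside.
Not all that is in view belongs to the job. Leave any orange or purple look-alike of the plate alone.

How it is judged (in metres and radians):
On the way, in this order (a step that is already met when the one before it is completed fails the run):
1. the plate is home against the stop (within 3.5 mm) while the clamp is still open (x of plate in the frame of fixture above -0.0185 m and angle between plate's own z axis and vertical below 0.06 rad and value of joint clamp_lever below 0.5 rad), for 0.1 s.
2. the lever has snapped into lock (x of plate in the frame of fixture above -0.0185 m and value of joint clamp_lever above 1.55 rad), for 0.2 s.
At the end, for the whole second after the job is handed in: The plate lies flat on the base, at rest, within 3.5 mm of the end stop, and the lever is locked (joint above 1.55 rad) and still, its rubber foot pressing on the plate (over 1.5 N) (all of step 2 and angle between plate's own z axis and vertical below 0.06 rad and velocity of joint clamp_lever between -0.1 and 0.1 rad/s and contact force between clamp_arm and plate above 1.5 N and linear speed of plate below 0.01 m/s); the robot touches nothing.
It fails at once if the plate is lifted (more than 8 mm) or tipped (more than 0.2 rad) (height (world z) of plate above 0.02 m or angle between plate's own z axis and vertical above 0.2 rad).
It fails at once if the clamp is closed while the plate is not home (more than 6 mm short of the stop) (value of joint clamp_lever above 1 rad and x of plate in the frame of fixture below -0.021 m).
It fails at once if another thing on the bench is moved by more than 20 mm (distance of any of amber_jar, thumb_post, screwdriver, beaker, squeeze_bottle, collar from where it was at the start of the episode above 0.02 m).
It also fails if it takes over 50 s, if anything falls off the work surface, if the arm or the gripper's body presses on something with over 40 N, if the wrist force passes 120 N, or if a joint passes its speed limit or range.

## Working session

There is one attempt and no reset: what is moved stays moved. The work goes in short steps, Python scripts to look and compute and a tool call to move; the robot and the scene stay as the last step left them, time stands still between calls to the robot, and variables do not carry over. Pictures are saved under pics/ and viewed, and the job is handed in when it is done.

Besides the shell and the picture viewer there is one more tool, called after "Call:" as a command line: name --pt "numbers of a row" for each row, then --argument value for the rest. arm_command: Moves the arm, as the interface text tells. Its arguments: {"type":"object","properties":{"series":{"type":"array"},"claw":{"type":"number"}},"required":["series"]}

```bash
mkdir -p pics; ls; cat > h.py <<'E'
import numpy as np, cv2
from bench import r
def save(n,im): cv2.imwrite(f'pics/{n}.png',im[:,:,::-1])
E
python3 - <<'E'
from h import *
for c in ('scene','side'):
    p,d=r.camera(c); save(c+'0',p); np.savez(f'{c}0.npz',p=p,d=d,**r.camera_params(c))
s=r.state(); print(s['time'],s['eef_pos'],s['tcp_rot'],s['ft_force'],s['gripper_width'])
E
```

```text
pics
0.1 [6.49552143e+02 3.26587279e-02 4.03385867e+02] [-3.13919560e+00  8.52568337e-05  1.57083699e+00] [0.7782571  0.00952239 0.35863846] 1.0025524974981082
```

View pics/scene0.png

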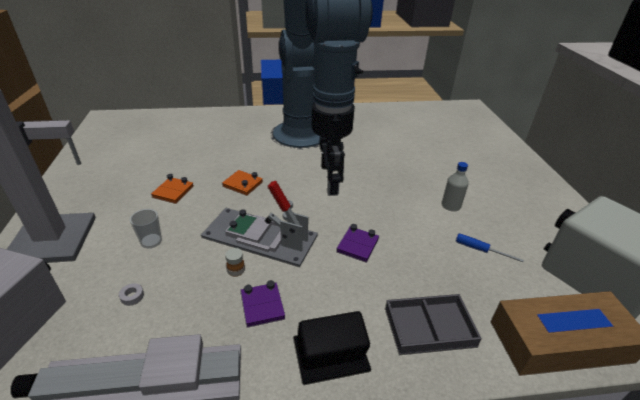

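View pics/side0.png

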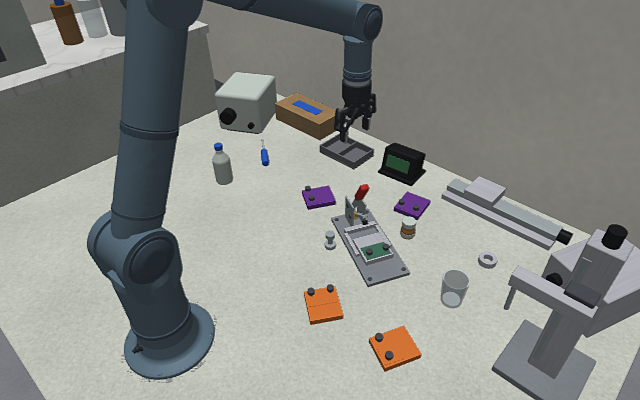

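The scene view shows the fixture at about (260,235), with the red lever at (280,195) and the green-matted plate at (243,225). The orange (172,189), (242,182) and purple (357,242), (262,303) plates are look-alikes. The plate with the green mat on the grey base is the one I want, and I'll confirm it in an enlarged crop.

```bash
python3 - <<'E'
from h import *
for c,(u0,v0,w,h) in dict(scene=(190,170,140,100),side=(310,175,120,115)).items():
    z=np.load(c+'0.npz'); p=z['p'];d=z['d']; s=760//w if c=='scene' else 5
    cr=cv2.resize(p[v0:v0+h,u0:u0+w],None,fx=s,fy=s,interpolation=cv2.INTER_CUBIC); save(c+'crop',cr); print(c,s,z['mtx'])
    T=np.linalg.inv(z['world_to_cam']);K=z['mtx']
    uv=np.indices(d.shape)[::-1].reshape(2,-1).astype(float); D=d.reshape(-1)
    P=np.linalg.inv(K)@np.vstack([uv,np.ones(uv.shape[1])])*D; W=(T[:3,:3]@P+T[:3,3:]).T.reshape(*d.shape,3)
    np.save(c+'W.npy',W); print('cam',T[:3,3])
    hsv=cv2.cvtColor(p,cv2.COLOR_RGB2HSV)
    box=np.zeros(d.shape,bool); box[v0:v0+h,u0:u0+w]=1
    for n,m in dict(green=(hsv[...,0]>60)&(hsv[...,0]<90)&(hsv[...,1]>90),red=((hsv[...,0]<8)|(hsv[...,0]>172))&(hsv[...,1]>150)).items():
        m=m&box&(d>0); q=W[m]; vu=np.argwhere(m); print(n,m.sum(),vu.mean(0),np.median(q,0),q.min(0),q.max(0))
E
```

```text
scene 5 [[404.92868274   0.         315.84991445]
 [  0.         404.92868274 202.37055745]
 [  0.           0.           1.        ]]
cam [1304.52350925 -114.45965064  703.80134856]
green 223 [223.71748879 242.68161435] [ 513.02098967 -190.8669374    28.45160104] [ 481.03581809 -224.28998397   24.96766868] [ 547.28192027 -162.85673897   38.04437137]
red 275 [195.58909091 278.86545455] [569.61204054 -98.41705063 152.2935065 ] [ 552.15881771 -119.45324345  118.84091795] [584.2326878  -75.68718389 181.95960911]
side 5 [[457.10532067   0.         327.28059981]
 [  0.         457.10532067 200.57243732]
 [  0.           0.           1.        ]]
cam [-194.40425736 -678.76673552  913.85788714]
green 219 [250.47945205 375.14155251] [ 513.26143392 -192.94707376   30.1842346 ] [ 473.9702632  -225.30854904   24.2005336 ] [ 551.50485479 -158.92851813   39.62760415]
red 133 [191.7518797  361.23308271] [ 553.03190081 -105.53488283  162.17829429] [ 540.4768217  -121.92294231  116.2863078 ] [566.68555199 -78.17991942 184.24438096]
```

```bash
ls pics
```

```text
scene0.png
scenecrop.png
side0.png
sidecrop.png
```

View pics/scenecrop.png

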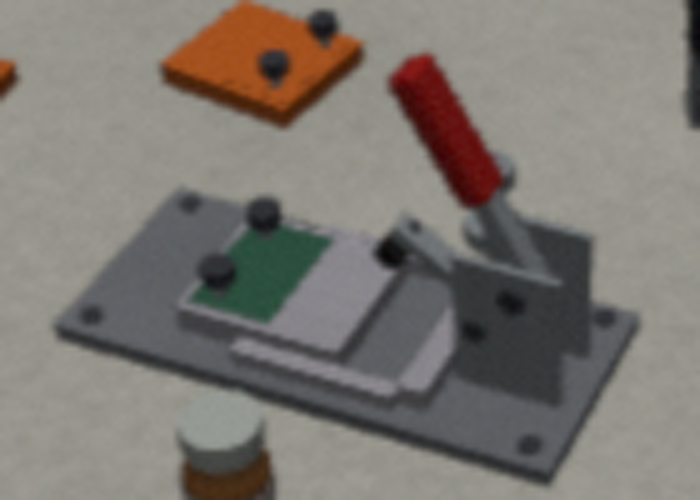

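View pics/sidecrop.png

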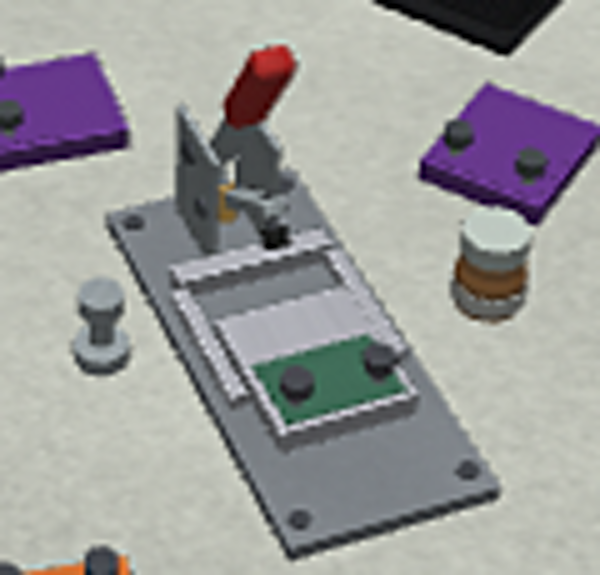

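The crops confirm the real plate: green mat, two knobs, bare metal strip, inside the guides, with a gap to the stop at (430,300) in the scene crop. The steel post stands beside the fixture, on the robot's side. Next I cast rays through the base corners.

```bash
cat >> h.py <<'E'
def ray(z,u,v,h):
    T=np.linalg.inv(z['world_to_cam']); d=T[:3,:3]@np.linalg.inv(z['mtx'])@[u,v,1]; o=T[:3,3]
    return o+d*(h-o[2])/d[2]
E
python3 - <<'E'
from h import *
zs=np.load('scene0.npz'); zd=np.load('side0.npz')
def S(x,y,h): return ray(zs,(x+.5)/5-.5+190,(y+.5)/5-.5+170,h)
def D(x,y,h): return ray(zd,(x+.5)/5-.5+310,(y+.5)/5-.5+175,h)
A=[]  # (fixture local, world)
L=[((-155,60),D(497,489,12)),((-155,-60),D(292,548,12)),((115,-60),0),((115,60),D(107,215,12))]
print('scene');
for n,p in dict(TL=(182,190),L=(57,326),B=(548,470),R=(637,318)).items(): print(n,S(*p,12).round(1))
print('side')
for n,p in dict(L=(107,215),B=(292,548),R=(497,489)).items(): print(n,D(*p,12).round(1))
print('plate top, side: ', [D(*p,28).round(1) for p in ((287,438),(417,398))])
print('plate top, scene: ', [S(*p,28).round(1) for p in ((180,304),(335,352),(400,265))])
print('post',D(102,360,0),D(102,298,50))
E
```

```text
scene
TL [ 424.  -239.4   12. ]
L [ 528.3 -295.2   12. ]
B [649.9 -59.6  12. ]
R [549.6  -5.6  12. ]
side
L [544.6  -3.5  12. ]
B [ 421.  -241.3   12. ]
R [ 522.4 -295.5   12. ]
plate top, side:  [array([ 465.6, -201.4,   28. ]), array([ 533.8, -234.6,   28. ])]
plate top, scene:  [array([ 535.6, -232.6,   28. ]), array([ 577.5, -156.5,   28. ]), array([ 516. , -123.5,   28. ])]
post [463.28652393 -73.31645709   0.        ] [461.90669987 -75.00838983  50.        ]
```

Base frame: origin at about (545,-132) and +x at 62.3° in world. The plate is about 35 mm short of the stop. I'll close the jaws, turn +27.7° about tool z, and move over the free end.

Call:
arm_command --pt "-30 -20 0 3.5" --pt "-61 -41 0 7" --pt "-92 -62 0 10.5" --pt "-123 -82 0 14" --pt "-153 -103 0 17.5" --pt "-184 -123 0 21" --pt "-215 -144 0 24.5" --pt "-245 -164 0 27.7" --claw 0

```text
time: 0.9
eef_pos: [484.6, -246.2, 404.2]
tcp_rot: [-3.141, 0.0, 1.085]
ft_force: [1.1, 0.1, -0.9]
gripper_width: 0.001
```

Call:
arm_command --pt "0 0 25 0" --pt "0 0 50 0" --pt "0 0 75 0" --pt "0 0 100 0" --pt "0 0 125 0" --pt "0 0 150 0" --pt "0 0 150 0" --pt "0 0 150 0"

```text
time: 1.7
eef_pos: [485.8, -244.9, 254.3]
tcp_rot: [-3.14, 0.0, 1.087]
ft_force: [0.7, 0.0, 1.0]
gripper_width: -0.003
```

```bash
python3 - <<'E'
from h import *
s=r.state(); print(s['eef_pos'],s['tcp_rot'],s['ft_force'])
for c in ('scene','side','wrist'):
    K=r.camera_params(c); p,d=r.camera(c); np.savez(f'{c}1.npz',p=p,d=d,**K)
    if c=='wrist': save('wrist1',p)
    elif c=='scene': save('scene1',cv2.resize(p[150:280,180:340],None,fx=5,fy=4.5))
    else: save('side1',cv2.resize(p[150:300,290:440],None,fx=4,fy=4))
E
```

```text
[ 485.76162317 -244.85989947  254.33593246] [-3.13997753e+00  3.20622924e-04  1.08743920e+00] [0.74851266 0.02345948 1.0465485 ]
```

View pics/wrist1.png

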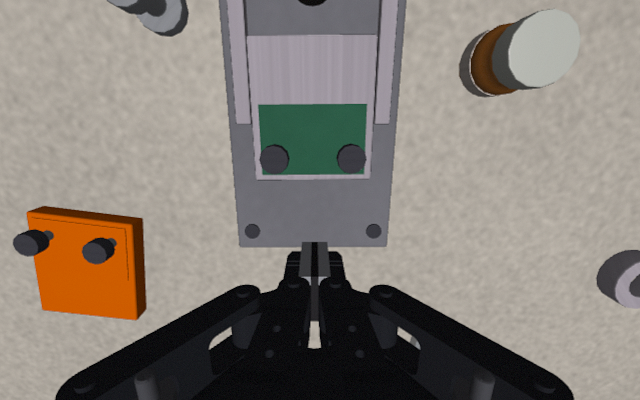

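View pics/side1.png

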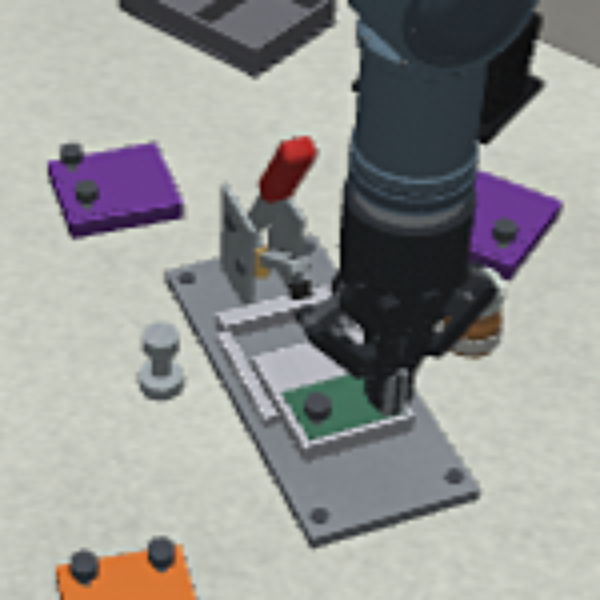

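The wrist view shows the shut fingers at u=314, in line with the base's middle (-x edge corners (238,246) and (388,246)). The plate's free edge is at about row 176–180, columns 257–370. I'll measure from this view.

```bash
python3 - <<'E'
from h import *
z=np.load('wrist1.npz')
t=np.array([485.8,-244.9]); a=1.0874; X=np.array([np.cos(a),np.sin(a)]); Y=np.array([-X[1],X[0]])
def f(n,u,v,h):
    p=ray(z,u,v,h)[:2]; q=p-t; print(n,p.round(1),'toolx %.1f fixy %.1f'%(q@X,q@Y))
f('base L',239,245,12);f('base R',387,245,12)
f('plate L',258,176,28);f('plate R',370,176,28)
f('plate farL',248,36,28);f('plate farR',377,36,28)
f('guideL near',237,124,22);f('guideR near',390,124,22)
p=z['p']; cv2.imwrite('pics/w1c.png',cv2.resize(p[80:260,220:410,::-1],None,fx=4,fy=3.3))
E
```

```text
base L [ 422.  -240.2] toolx -25.5 fixy 58.7
base R [ 527.9 -296. ] toolx -25.6 fixy -61.0
plate L [ 469.1 -197. ] toolx 34.7 fixy 37.0
plate R [ 538.  -233.2] toolx 34.6 fixy -40.8
plate farL [ 508.3 -119.9] toolx 121.1 fixy 38.2
plate farR [ 577.6 -156.2] toolx 121.2 fixy -40.1
guideL near [ 473.4 -160.1] toolx 69.3 fixy 50.4
guideR near [ 565.4 -208.4] toolx 69.3 fixy -53.5
```

View pics/w1c.png

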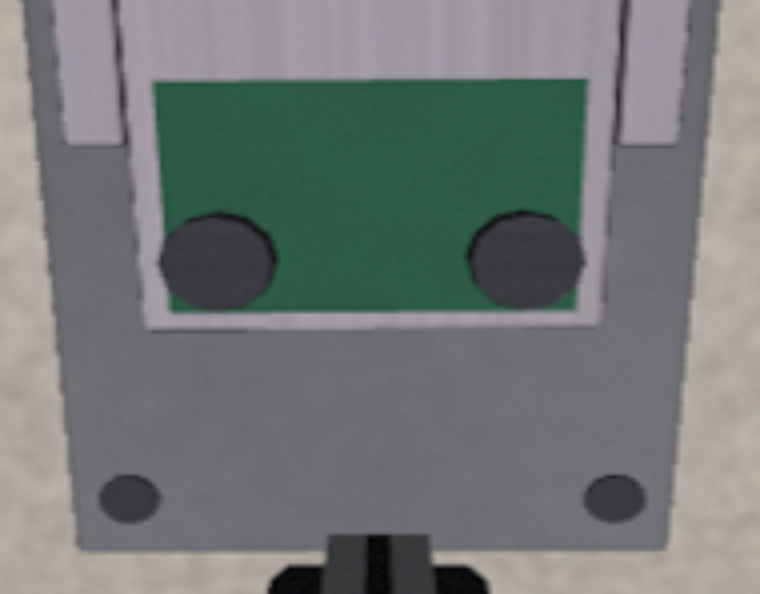

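Plate edge is about 32 mm ahead of the tool axis, with roughly 58 mm of travel to home. Descending 60 mm so the tips sit at z≈21.

Call:
arm_command --pt "0 0 15 0" --pt "0 0 30 0" --pt "0 0 45 0" --pt "0 0 55 0" --pt "0 0 60 0" --pt "4 0 60 0" --pt "8 0 60 0" --pt "12 0 60 0"

```text
time: 2.65
eef_pos: [492.3, -234.1, 195.2]
tcp_rot: [3.14, -0.0, 1.088]
ft_force: [0.1, -0.2, -0.0]
gripper_width: -0.001
```

Call:
arm_command --pt "4 0 0 0" --pt "8 0 0 0" --pt "12 0 0 0" --pt "16 0 0 0" --pt "20 0 0 0" --pt "24 0 0 0" --pt "27 0 0 0" --pt "30 0 0 0"

```text
time: 3.45
eef_pos: [505.6, -208.5, 195.1]
tcp_rot: [3.141, 0.001, 1.087]
ft_force: [-2.5, -4.7, 4.1]
gripper_width: 0.003
```

Call:
arm_command --pt "2 0 0 0" --pt "4 0 0 0" --pt "6 0 0 0" --pt "8 0 0 0" --pt "9 0 0 0" --pt "10 0 0 0" --pt "10 0 0 0" --pt "10 0 0 0"

```text
time: 4.25
eef_pos: [510.3, -199.6, 195.1]
tcp_rot: [3.141, 0.001, 1.087]
ft_force: [-1.8, -3.6, 4.2]
gripper_width: 0.001
```

```bash
cat > look.py <<'E'
import sys
from h import *
n=sys.argv[1]
s=r.state(); print(s['time'],s['eef_pos'],s['ft_force'])
p,d=r.camera('scene'); save('scene'+n,cv2.resize(p[150:280,180:340],None,fx=5,fy=4.5,interpolation=cv2.INTER_CUBIC)); 
K=r.camera_params('wrist'); p,d=r.camera('wrist'); np.savez(f'wrist{n}.npz',p=p,d=d,**K); save('wrist'+n,p)
E
python3 look.py 2
```

```text
4.25 [ 510.27558073 -199.60143521  195.08734887] [-1.82549984 -3.55774943  4.1809382 ]
```

View pics/wrist2.png

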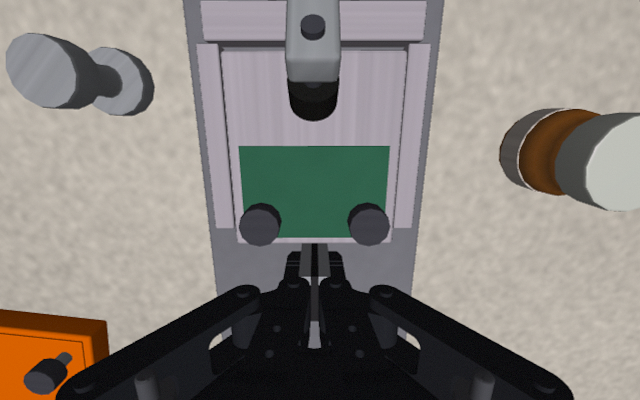

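View pics/scene2.png

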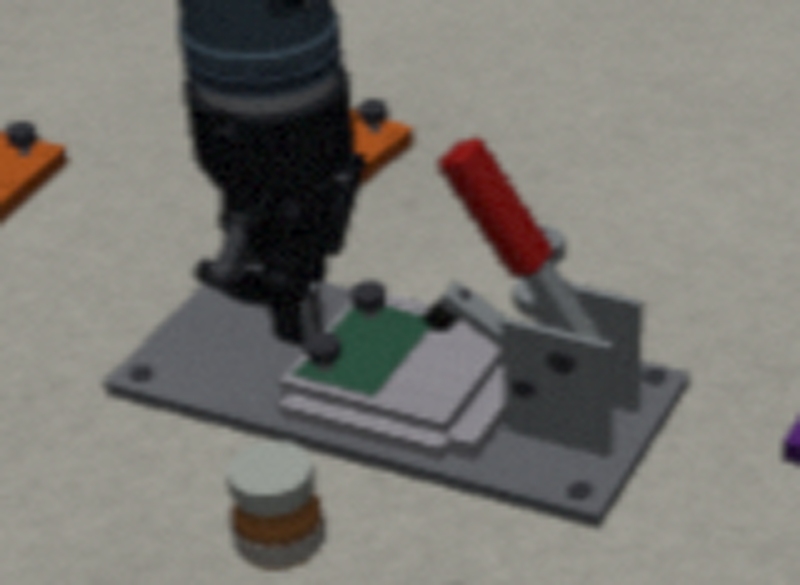

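The wrist view shows the plate's +x edge at row ~48 and the stop face at row ~42, so a few mm remain. The guides are even on both sides.

Call:
arm_command --pt "1 0 0 0" --pt "2 0 0 0" --pt "3 0 0 0" --pt "4 0 0 0" --pt "4 0 0 0" --pt "4 0 0 0" --pt "4 0 0 0" --pt "4 0 0 0"

```text
time: 5.15
eef_pos: [512.1, -196.1, 195.1]
tcp_rot: [3.141, 0.001, 1.087]
ft_force: [-1.9, -5.1, 4.2]
gripper_width: 0.002
```

Call:
arm_command --pt "0.5 0 0 0" --pt "1 0 0 0" --pt "1.5 0 0 0" --pt "2 0 0 0" --pt "2 0 0 0" --pt "2 0 0 0" --pt "2 0 0 0" --pt "2 0 0 0"

```text
time: 5.95
eef_pos: [512.3, -195.8, 195.1]
tcp_rot: [3.141, 0.003, 1.085]
ft_force: [-3.4, -7.6, 4.9]
gripper_width: 0.002
```

Call:
arm_command --pt "1 0 0 0" --pt "2 0 0 0" --pt "3 0 0 0" --pt "3 0 0 0" --pt "3 0 0 0" --pt "3 0 0 0" --pt "3 0 0 0" --pt "3 0 0 0"

```text
time: 6.75
eef_pos: [512.6, -195.2, 195.1]
tcp_rot: [3.141, 0.006, 1.084]
ft_force: [-4.4, -8.9, 5.1]
gripper_width: -0.002
```

```bash
python3 look.py 3; python3 - <<'E'
from h import *
p=np.load('wrist3.npz')['p']; cv2.imwrite('pics/w3c.png',cv2.resize(p[0:110,180:450,::-1],None,fx=2.9,fy=4,interpolation=cv2.INTER_CUBIC))
E
```

```text
6.75 [ 512.59378559 -195.21640827  195.08844603] [-4.37926898 -8.90386882  5.1340394 ]
```

View pics/w3c.png

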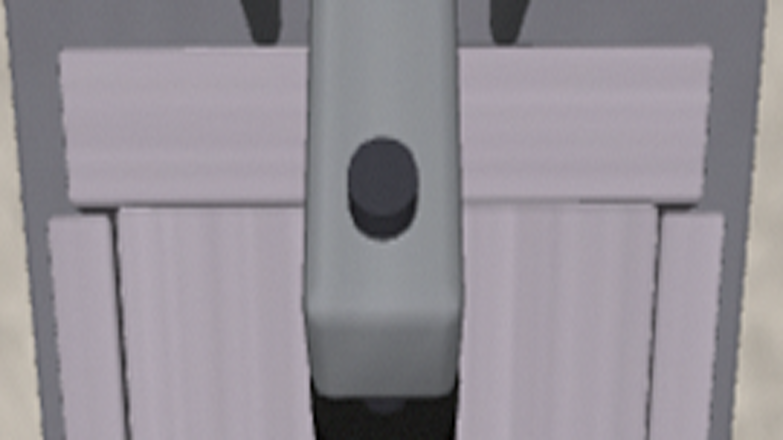

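View pics/scene3.png

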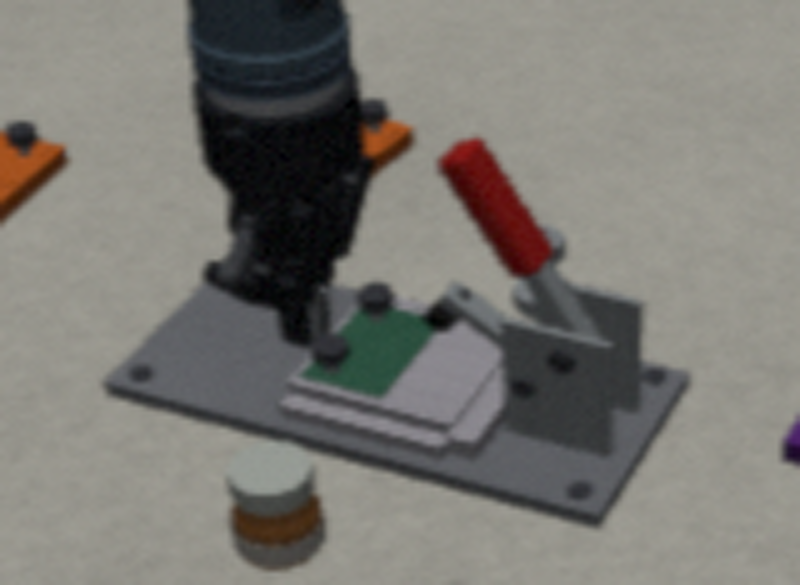

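The plate's edge now meets the stop's face: they touch at rows ~200–207 in the crop, with less than 1 mm showing. Force rises against near-zero motion, so it's home. Next I back off, rise until the tips are at z≈150, then go to the lever.

Call:
arm_command --pt "-5 0 0 0" --pt "-10 0 0 0" --pt "-16 0 0 0" --pt "-16 0 -25 0" --pt "-16 0 -60 0" --pt "-16 0 -95 0" --pt "-16 0 -128 0" --pt "-16 0 -128 0"

```text
time: 7.65
eef_pos: [509.6, -204.9, 327.8]
tcp_rot: [3.131, -0.004, 1.089]
ft_force: [0.7, -0.3, -0.1]
gripper_width: 0.001
```

```bash
python3 look.py 4;  python3 - <<'E'
from h import *
z=np.load('wrist4.npz')
s=r.state(); t=s['eef_pos'][:2]; a=s['tcp_rot'][2]; X=np.array([np.cos(a),np.sin(a)]); Y=np.array([-X[1],X[0]])
print('tool in fixture',( t-[545,-132])@X,(t-[545,-132])@Y)
p=z['p']; hsv=cv2.cvtColor(p,cv2.COLOR_RGB2HSV)
m=((hsv[...,0]<8)|(hsv[...,0]>172))&(hsv[...,1]>150); print(m.sum(), np.argwhere(m).mean(0) if m.any() else '')
E
```

```text
7.65 [ 509.56789413 -204.87045298  327.81972178] [ 0.74789852 -0.28177714 -0.09989127]
tool in fixture -81.301620142362 -0.2032732767970589
3728 [ 30.7666309  309.79560086]
```

View pics/wrist4.png

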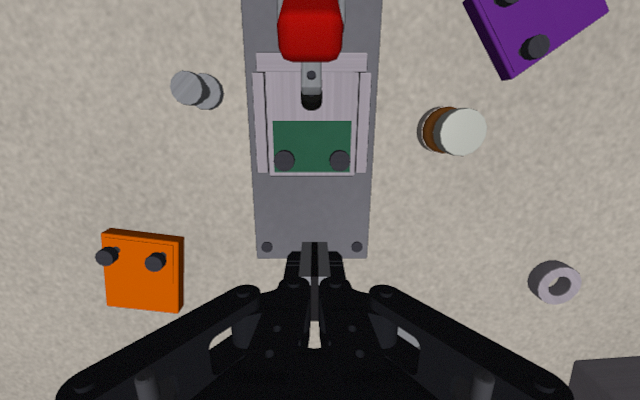

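The plate is still against the stop. The red grip (u≈310) is in line with the fingers (u≈314). Advancing to the lever.

Call:
arm_command --pt "12 0 0 0" --pt "24 0 0 0" --pt "36 0 0 0" --pt "48 0 0 0" --pt "58 0 0 0" --pt "66 0 0 0" --pt "70 0 0 0" --pt "70 0 0 0"

```text
time: 8.55
eef_pos: [539.8, -142.5, 322.7]
tcp_rot: [3.142, -0.0, 1.089]
ft_force: [-0.1, -0.1, -0.7]
gripper_width: -0.001
```

Call:
arm_command --pt "4 0 0 0" --pt "8 0 0 0" --pt "12 0 0 0" --pt "16 0 0 0" --pt "20 0 0 0" --pt "24 0 0 0" --pt "28 0 0 0" --pt "32 0 0 0"

```text
time: 9.35
eef_pos: [553.9, -118.0, 323.7]
tcp_rot: [3.14, 0.004, 1.084]
ft_force: [-3.0, -4.2, 4.5]
gripper_width: 0.001
```

```bash
python3 look.py 5; python3 -c "
from h import *
p,d=r.camera('side'); save('side5',cv2.resize(p[130:290,290:440],None,fx=4,fy=3.7))"
```

```text
9.35 [ 553.89057746 -117.96138755  323.69711284] [-2.9533962  -4.15643548  4.47534503]
```

View pics/scene5.png

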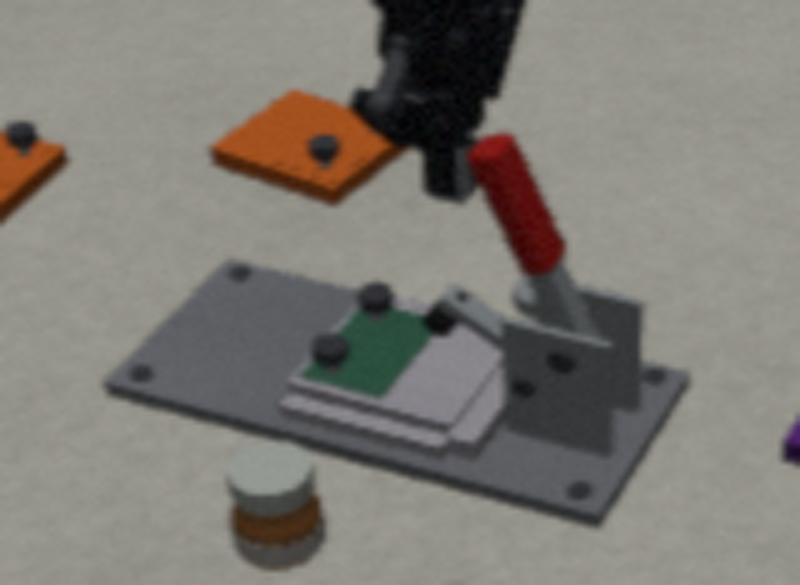

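The lever's top at (490,150) is being pushed by the fingers and has already swung slightly; forces are about 5 N. Continuing.

Call:
arm_command --pt "4 0 0 0" --pt "8 0 0 0" --pt "12 0 0 0" --pt "16 0 0 0" --pt "20 0 0 0" --pt "24 0 0 0" --pt "28 0 0 0" --pt "32 0 0 0"

```text
time: 10.3
eef_pos: [570.8, -86.0, 328.6]
tcp_rot: [3.138, -0.004, 1.087]
ft_force: [-7.9, -0.0, 24.1]
gripper_width: 0.003
```

Call:
arm_command --pt "4 0 0 0" --pt "8 0 0 0" --pt "12 0 0 0" --pt "16 0 0 0" --pt "20 0 0 0" --pt "24 0 0 0" --pt "28 0 0 0" --pt "32 0 0 0"

```text
time: 11.1
eef_pos: [584.1, -57.6, 322.1]
tcp_rot: [-3.141, 0.0, 1.088]
ft_force: [-0.0, -0.7, -0.1]
gripper_width: 0.001
```

```bash
python3 look.py 6
```

```text
11.1 [584.10153181 -57.58451444 322.13550267] [-0.00864752 -0.6810839  -0.08698727]
```

View pics/scene6.png

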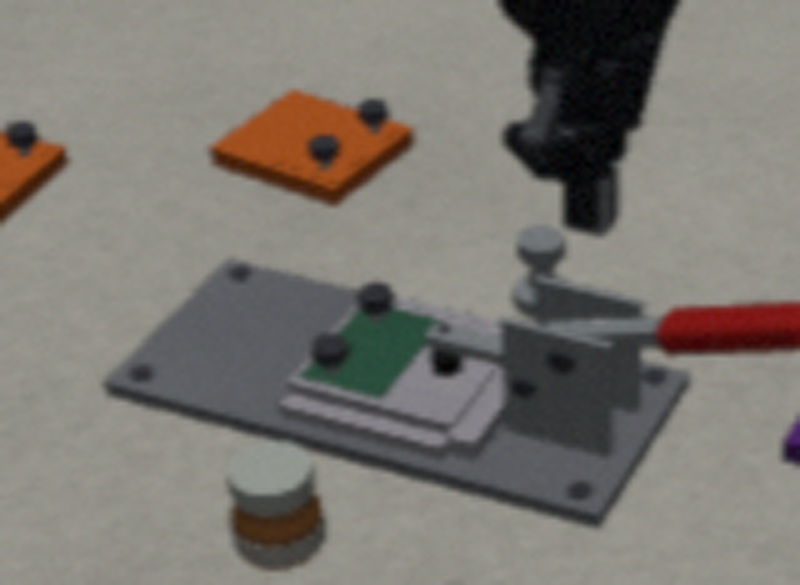

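The lever has snapped over (red grip now at (730,325)) and the arm is level with its foot on the plate at (447,360). I'll lift clear and check.

Call:
arm_command --pt "0 0 -15 0" --pt "0 0 -30 0" --pt "-10 0 -50 0" --pt "-25 0 -70 0" --pt "-40 0 -80 0" --pt "-50 0 -80 0" --pt "-50 0 -80 0" --pt "-50 0 -80 0"

```text
time: 12.0
eef_pos: [560.4, -102.4, 401.7]
tcp_rot: [-3.14, 0.0, 1.087]
ft_force: [0.4, 0.4, -0.6]
gripper_width: 0.001
```

```bash
python3 look.py 7; python3 - <<'E'
from h import *
o=np.array([545,-132.]);a=1.087;X=np.array([np.cos(a),np.sin(a)])
for c in ('scene','side'):
    z=r.camera_params(c);p,d=r.camera(c)
    if c=='side': save('side7',cv2.resize(p[130:290,270:450],None,fx=4.2,fy=3.7))
    hsv=cv2.cvtColor(p,cv2.COLOR_RGB2HSV); m=((hsv[...,0]<8)|(hsv[...,0]>172))&(hsv[...,1]>150)&(d>0)
    v,u=np.nonzero(m); P=np.linalg.inv(z['mtx'])@np.vstack([u,v,np.ones(len(u))])*d[m]
    T=np.linalg.inv(z['world_to_cam']); W=(T[:3,:3]@P+T[:3,3:]).T
    W=W[(np.abs(W[:,:2]-o)<250).all(1)]
    fx=(W[:,:2]-o)@X; k=np.polyfit(fx,W[:,2],1); print(c,len(fx),fx.min(),fx.max(),'tilt from vertical deg',90+np.degrees(np.arctan(k[0])), 'pivot-centroid deg',np.degrees(np.arctan2(fx.mean()-80,W[:,2].mean()-75)))
E
```

```text
12.0 [ 560.35006784 -102.39315601  401.67108577] [ 0.43781935  0.41546463 -0.5734132 ]
scene 271 34.43982677768469 192.09165787604155 tilt from vertical deg 65.30015114740812 pivot-centroid deg 62.25452550365254
side 168 119.18747384943747 189.42797688894112 tilt from vertical deg 111.0056768389261 pivot-centroid deg 62.172005999773134
```

View pics/wrist7.png

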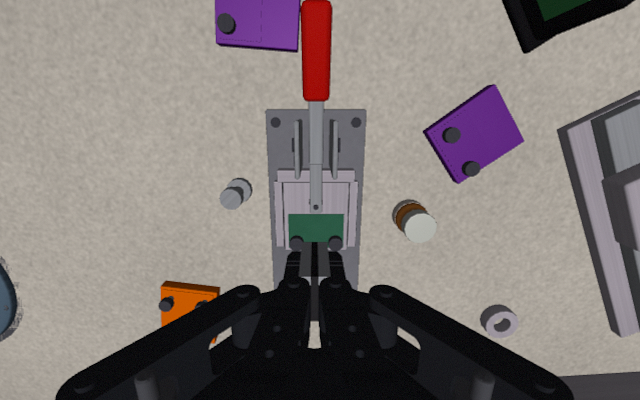

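View pics/side7.png

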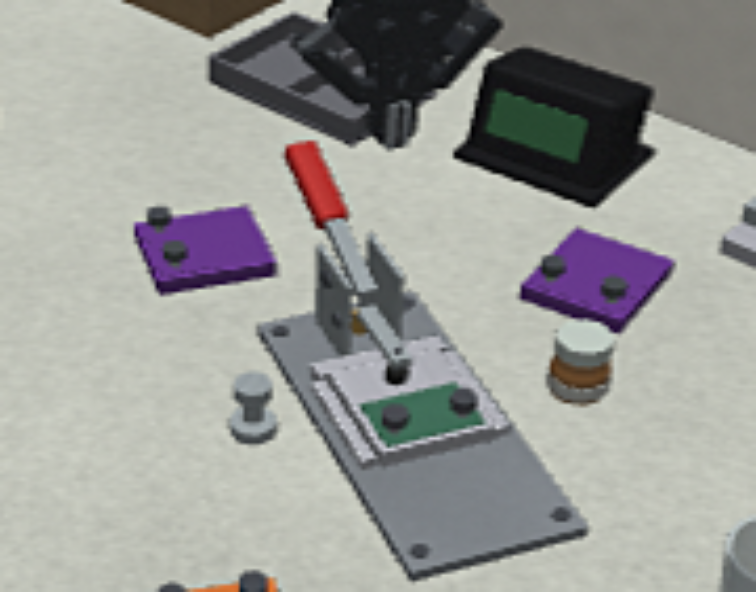

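The grip's far end is at fixture x≈190, as expected when leaning 67° (190.5). The foot is down, the plate is flush with the stop, and the tool is clear with no force. Handing in.

```bash
python3 -c "
from h import *
print(r.hand_in())"
```

```text
the job is handed in; nothing more can be done
None
```

The plate is home against the end stop and the clamp is locked on it; I handed the job in at about 12 s. `hand_in` reports no verdict.

I pushed the plate's free edge with the shut fingertips until it stopped moving. The push force then rose to about 10 N over less than 1 mm of travel. After backing off and rising, I pushed the red grip over its dead point and it snapped over by itself. I then lifted clear.

**What the last checks showed:**
- **Plate:** it looks flush with the stop and flat in the last pictures. I judged this by eye and did not measure it again after the clamp closed.
- **Lever:** the pivot-to-grip angle came out at 62° from both cameras. That reading is taken on the visible upper face, so it runs low. The grip's far end at fixture x 190 mm fits the locked 67°.
- **Foot:** it is down on the plate's bare metal. I could not measure its pressing force.
- **Other items:** the post, jar and collar show no sign of having moved. The robot touches nothing.

**What disagreed:**
- A straight-line fit to the red pixels gave a lever tilt of 65° from the scene camera but 111° from the side camera. I did not rely on the side fit, as few pixels and depth noise make it unreliable.
- The vertical force reached about 24 N briefly while the lever was going over. I did not find the cause.

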